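# Open the air gap of the demonstration transformer with a wedge

## Robot

A 6-joint arm with a two-finger parallel gripper is mounted at the origin on the work surface. World frame = base frame: x ahead of the robot, y to its left, z up, the work surface at z = 0. Lengths are in m, angles in rad, forces in N, time in s.
With the tool pointing down it reaches from about 0.35 to 0.775 m from the base axis. Payload 7.3 kg.
Tool frame: the origin (TCP) lies at the very end of the fingers, on their centre line; the grasp point (between the pads) lies 19 mm behind it (robot.hold_point_z is the distance from the TCP to the grasp point, in m); y points along the fingers, z is the direction in which the jaws open and shut, and the axes are right-handed (so a half turn about y gives the same grasp; the last joint's range is limited). The gripper opens to 92 mm and grips with 3 to 60 N. Pads are 19 mm wide; open, the fingers measure 130 mm over their backs; the gripper's body (75 mm by 190 mm) begins 47 mm behind the grasp point.
Start: joints at [-1.398, 0.342, 1.524, -0, 1.275, -0.146], TCP at [0.165, -0.499, 0.227] pointing down, gripper open.
Joint ranges: [-2.53, 2.53], [-0.77, 2.02], [0.04, 2.7], [-1, 4.14], [0.28, 2.66], [-3.11, 3.11]. Speed limits (rad/s): [2.57, 2.57, 3.14, 3.14, 3.14, 3.14].

## Interface

Orientations are given as [roll, pitch, yaw] about the fixed x, y, z axes, in that order (R = Rz(yaw) Ry(pitch) Rx(roll)).
In Python, from cell import robot gives the robot as it stands.
- The arm moves only by the shell command python3 -m crank 'ROWS' [OPENING] [FORCE]. ROWS is a JSON object of lists of equal length, an entry for each row: "xyz": the shift along the tool's x, y, z in cm, a list of three; "roll": the turn about the tool's y in degrees. A call has 1 to 20 rows; each row shifts and turns the commanded pose from where the row before left it, along the tool's axes as they then stand; what a row does not reach is not made up. A row lasts 1/10 s, in which the tool goes at most 50 mm and 8.59 degrees, less where a joint would pass 70% of its speed; a pose out of reach is approached as far as the arm can. A call is refused whole if a number of a shift passes 5 or a number of a turn 8.59, either way. A call with a gripper value outside its range is refused whole. OPENING is the gripper command: -1 is fully open, 1 is shut, values between are in proportion, set as the call begins (- or left out, the last holds). The fingers move at their own pace and stop on an object; FORCE is the grip in N (left out, the last holds). Time passes only in rows, so rows that do not move let the fingers close. It gives the time, the measured TCP pose, the force and the opening at its end, in the units of the state.
- robot.observe(): the state, without advancing time (a new reading comes with each control period).
- robot.read_camera(name): name is "scene" or "top" or "wrist"; returns the picture (384x512x3 uint8, red, green, blue); there is no depth.
- robot.calibration(name): a dict with "intrinsics" (3x3 intrinsics, pixels), "pose" (4x4, takes a point from camera to world coordinates). Camera axes: x right, y down, z forward; pixel columns grow to the right and rows downward; lengths in m; the calibration is good to about 2 mm. A picture is of the moment at which its call begins: read the wrist's pose just before it. calibration takes no time and is no camera call; for the wrist camera it gives the pose at the moment of the call.
- robot.hand_in(): hands the job in, once; it reports no verdict.
The state is a dict: "time": time; "qpos": joint angles; "qvel": joint speeds; "joint_efforts": joint torques, N m; "tool_pos": TCP position; "tool_rot": TCP orientation; "contact_force": force on the tool from outside, world axes, zero at the start; "torque": the same for the moment, N m; "opening": finger opening in m.
Only numpy, scipy, OpenCV 4.12 (cv2) and the standard library are available. Lean on these libraries where they do the work, as an engineer would, in place of code of your own. Each camera call takes 0.05 s, during which the arm holds its last target.

## Task

Open the air gap of the demonstration transformer: take the green wedge (not the white flat spacer) by its grip, set it flat on the white ledge, thin end first, and push it in under the free end of the yellow yoke until the yoke just lifts off the core, so that its free end has risen by about 3 mm. Finish while still gripping the wedge in place, flat on the core, with the wedge alone carrying the yoke: do not let go, keep the gripper off the yoke and leave the other things on the bench where they are.

Things in the scene. Friction and masses are not known exactly. Their poses are not given: they have to be found in the camera images.
- wedge_grip (a point): Centre of the GREEN WEDGE's grip, 34 mm above its underside: an upright 28 x 28 mm block with dark lines, top 54 mm above the underside, at the thick end and as wide as the wedge; close fingers across it, along this y. x points along the wedge to its thin end, z up. It starts flat on the bench at the robot's left, thin end roughly to the right, in one of two places (the white spacer has the other).
- wedge_nose (a point): Middle of the lower edge of the wedge's thin end (nose): 80 mm in front of wedge_grip along its x, 34 mm below it; same axes. The wedge is 28 mm wide and 95 mm long, ending 15 mm behind wedge_grip; its top slopes evenly from 2.5 mm thick at the nose to 21.5 mm at the back: 1 mm of rise for 5 mm of length.
- wedge: The green wedge itself, loose, plastic, about 0.12 kg; origin on its underside, 34 mm below wedge_grip; same axes.
- mouth (a point): Mouth of the slot under the yoke's free end: point on the core's flat top, 100 mm above the bench, right below the yoke's end face, midway across. x: level direction to push the wedge in; z up. Back from here (-x) runs a white ledge 65 mm long, 50 mm wide, level with the core, without walls. The slot is 6 mm high, 45 mm deep, 40 mm wide, open at the sides; past it the yoke rests on the core.
- stand: Transformer stand, fixed, placed and turned anew each time: grey base 300 x 120 x 15 mm, dark U-shaped iron core, yellow coil round the leg next to the ledge, red coil at the hinge; coils end 9 mm below the core's top. Origin on the bench, 95 mm in front (+x) of mouth; same axes as mouth.
- yoke_lip (a point): Middle of the lower edge of the yoke's free end: 6 mm above mouth when down. A wedge flat on the core meets it with its nose 17.5 mm past mouth; each further 5 mm lifts it about 1 mm (nose 33 mm past: up about 3 mm). The YOKE is a yellow bar 190 x 40 mm, top 30 mm above the core, a 26 mm aluminium knob 18 mm tall on its middle; its weight (0.8 kg, about 4 N at this end) holds it down.
- yoke (a joint): Angle of the yoke about its level hinge pin, 170 mm in front (+x) of its free end, in rad: 0 when it rests on the core, growing as the free end rises (0.010 is 1.7 mm of rise at the free end, 0.018 is 3 mm, 0.030 is 5 mm).
- spacer_grip (a point): Centre of the grip, 34 mm above the underside, of the WHITE flat spacer: loose, same plan size (28 x 95 mm) and a similar grip as the wedge, but an even 12 mm thick. Not needed; leave it. Axes as for wedge_grip.
- lamp_board: Bystander: loose grey bent-metal lamp board 100 x 160 x 40 mm with a small lamp and two black posts (76 mm high in all), beyond the stand. Origin under its centre.
- spare_coil: Bystander: loose blue spare coil 80 x 80 x 68 mm at the back left. Origin under its centre.
- screwdriver: Bystander: loose screwdriver with orange handle, 190 mm long, lying on the bench on the robot's right.
- plug_cup: Bystander: loose white cup, diameter 76 mm, 85 mm tall, beyond the stand. Origin under its centre.
Not all that is in view belongs to the job. Several things have the shape of the wedge; the one meant has the colours described above.

How it is judged:
On the way:
1. the wedge's nose is under the free end of the yoke while the yoke still rests on the core (x of wedge_nose in the frame of mouth between 0.002 and 0.045 m and y of wedge_nose in the frame of mouth between -0.014 and 0.014 m and z of wedge_nose in the frame of mouth between -0.004 and 0.004 m and value of joint yoke below 0.005 rad), for 0.02 s.
At the end, for the whole second after the job is handed in: Yoke still, free end up 1.2 to 5 mm, borne by the wedge (over 0.8 N); wedge nose 15 mm or more past the mouth, within 14 mm of its middle and 4 mm of the core top, level within 0.08 rad, in line within 0.2 rad; fingers grip the wedge (over 2 N), robot off the yoke (value of joint yoke between 0.007 and 0.03 rad and velocity of joint yoke between -0.05 and 0.05 rad/s and x of wedge_nose in the frame of mouth above 0.015 m and y of wedge_nose in the frame of mouth between -0.014 and 0.014 m and z of wedge_nose in the frame of mouth between -0.004 and 0.004 m and angle between wedge's own z axis and vertical below 0.08 rad and angle between the x axis of wedge and the x axis of mouth, either way round below 0.2 rad and contact force between wedge and yoke above 0.8 N and contact force between the fingers and wedge above 2 N and contact force between each of the fingers, the arm and yoke below 0.3 N); the arm keeps its last pose, push and grip.
It fails at once if the robot itself pushes or lifts the yoke (contact force between any of the fingers, the arm and yoke above 3 N).
It fails at once if a bystander is moved by more than 30 mm (distance of any of spacer_grip, lamp_board, spare_coil, screwdriver, plug_cup from where it was at the start of the episode above 0.03 m).
It also fails if it takes over 32 s, if anything falls off the work surface, if the arm or the gripper's body presses on something with over 40 N, if the wrist force passes 120 N, or if a joint passes its speed limit or range.

## Working session

There is one attempt and no reset: what is moved stays moved. The work goes in short steps, Python scripts to look and compute and a shell command to move; the robot and the scene stay as the last step left them, time stands still between calls to the robot, and variables do not carry over. Pictures are saved under pics/ and viewed, and the job is handed in when it is done.

```bash
mkdir -p pics; ls; python3 - <<'E'
from cell import robot
import cv2,numpy as np
o=robot.observe();print({k:np.round(v,3) for k,v in o.items()}, robot.hold_point_z)
for n in ["scene","top"]:
    im=robot.read_camera(n);cv2.imwrite(f"pics/{n}0.png",im[:,:,::-1]);np.save(f"pics/{n}0.npy",im)
    c=robot.calibration(n);print(n,np.round(c["intrinsics"],1).tolist(),np.round(c["pose"],3).tolist())
E
```

```text
pics
{'time': np.float64(0.0), 'qpos': array([-1.398,  0.343,  1.525, -0.   ,  1.275, -0.146]), 'qvel': array([ 0.001, -0.   ,  0.002, -0.001, -0.001,  0.001]), 'joint_efforts': array([ -0.   , -43.124, -24.422,   0.072,   0.056,  -0.   ]), 'tool_pos': array([ 0.164, -0.498,  0.226]), 'tool_rot': array([-1.572,  0.   , -2.823]), 'contact_force': array([-0.367,  0.711,  0.486]), 'torque': array([ 0.083,  0.048, -0.048]), 'opening': np.float64(0.092)} 0.0188
scene [[364.6, 0.0, 259.2], [0.0, 364.6, 190.0], [0.0, 0.0, 1.0]] [[-0.157, 0.526, -0.836, 1.457], [0.987, 0.064, -0.145, 0.229], [-0.023, -0.848, -0.53, 0.706], [0.0, 0.0, 0.0, 1.0]]
top [[419.6, 0.0, 263.9], [0.0, 419.6, 192.4], [0.0, 0.0, 1.0]] [[0.012, -0.998, 0.055, 0.459], [-1.0, -0.012, 0.005, 0.052], [-0.005, -0.055, -0.998, 1.472], [0.0, 0.0, 0.0, 1.0]]
```

View pics/scene0.png

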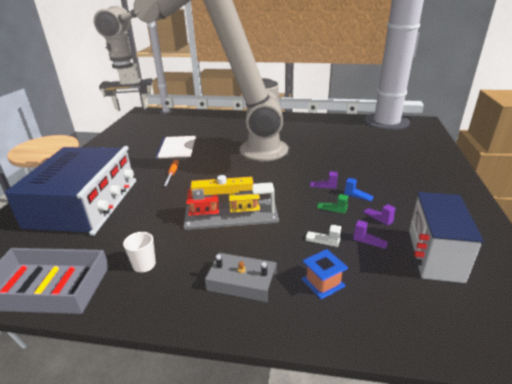

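View pics/top0.png

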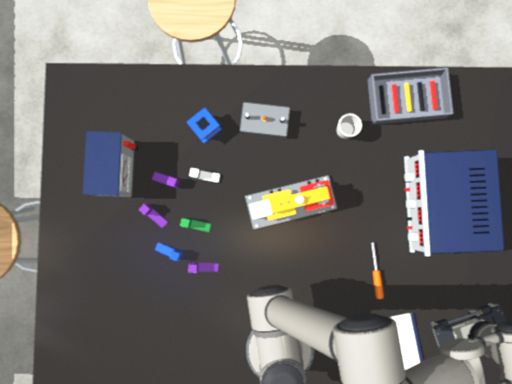

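Things that could be the wedge, by pixel in the top view: green (195,225), white spacer (204,175), purple (165,180), (153,215) and (204,268), blue (167,252). The green one fits the description, so I'll check it in a close crop.

```bash
python3 - <<'E'
import cv2,numpy as np
t=np.load("pics/top0.npy")[:,:,::-1];s=np.load("pics/scene0.npy")[:,:,::-1]
a=cv2.resize(t[160:240,170:230],None,fx=8,fy=7,interpolation=cv2.INTER_CUBIC)
cv2.imwrite("pics/c_top.png",cv2.resize(t[205:245,170:220],None,fx=14,fy=14,interpolation=cv2.INTER_CUBIC))
cv2.imwrite("pics/c_scene.png",cv2.resize(s[185:225,305:360],None,fx=14,fy=14,interpolation=cv2.INTER_CUBIC))
cv2.imwrite("pics/c_st.png",cv2.resize(t[170:235,240:340],None,fx=8,fy=8,interpolation=cv2.INTER_CUBIC))
cv2.imwrite("pics/c_ss.png",cv2.resize(s[165:230,180:280],None,fx=8,fy=8,interpolation=cv2.INTER_CUBIC))
E
```

```text
(no output)
```

View pics/c_top.png

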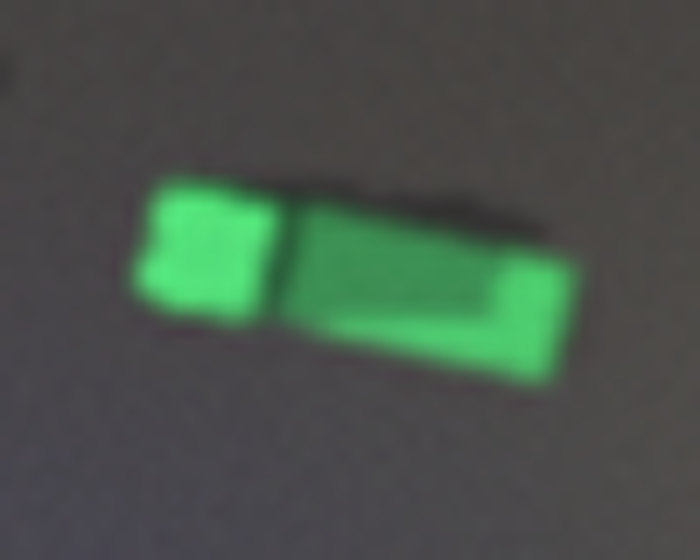

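View pics/c_scene.png

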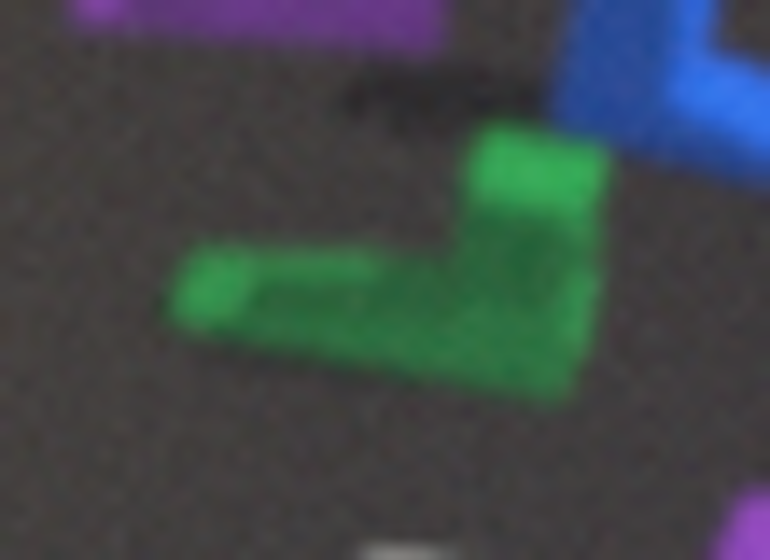

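View pics/c_st.png

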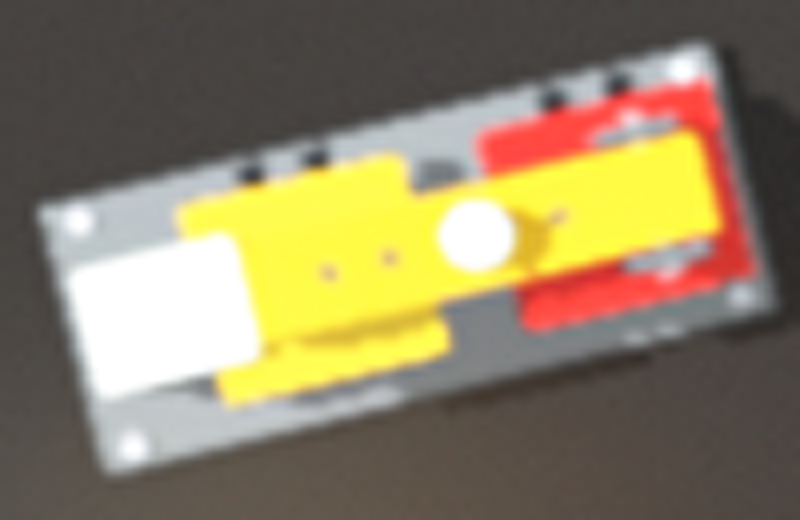

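View pics/c_ss.png

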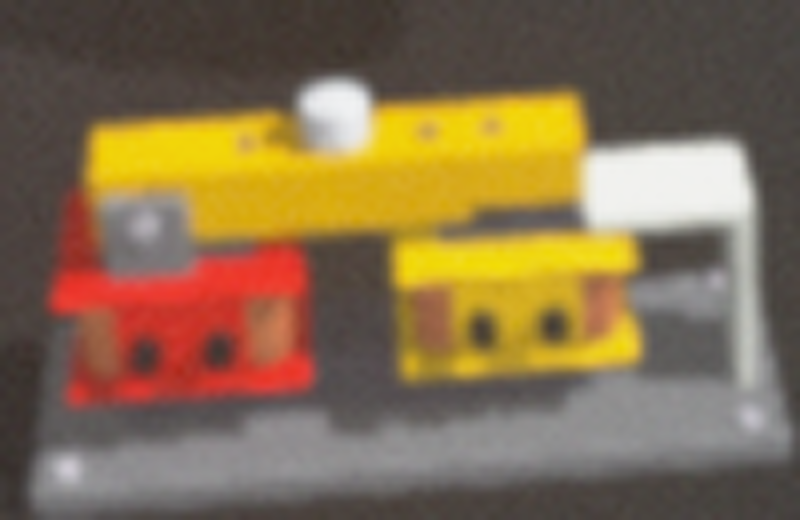

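```bash
cat > h.py <<'E'
import numpy as np
from cell import robot
from scipy.optimize import least_squares
C={n:robot.calibration(n) for n in("scene","top")}
def proj(c,P):
    P=np.atleast_2d(P);T=np.linalg.inv(c["pose"]);p=P@T[:3,:3].T+T[:3,3];u=p@np.array(c["intrinsics"]).T
    return u[:,:2]/u[:,2:]
def ray(c,uv):
    d=np.linalg.inv(c["intrinsics"])@np.array([uv[0],uv[1],1.]);R=np.array(c["pose"]);return R[:3,3],R[:3,:3]@d
def onz(c,uv,z):
    o,d=ray(c,uv);return o+d*(z-o[2])/d[2]
def tri(obs):
    A=[];b=[]
    for c,uv in obs:
        o,d=ray(c,uv);d=d/np.linalg.norm(d);M=np.eye(3)-np.outer(d,d);A.append(M);b.append(M@o)
    x,r,_,_=np.linalg.lstsq(np.vstack(A),np.hstack(b),rcond=None);return x,np.sqrt(r)
def un(p,s,off): return [(p[0]+.5)/s-.5+off[0],(p[1]+.5)/s-.5+off[1]]
def fit(items,x0,freez=False):
    # items: (cam, uv, modelpt)
    def f(q):
        c,s=np.cos(q[2]),np.sin(q[2]);R=np.array([[c,-s,0],[s,c,0],[0,0,1]])
        t=np.array([q[0],q[1],q[3] if freez else 0])
        return np.concatenate([(proj(cm,R@np.array(m)+t)[0]-uv) for cm,uv,m in items])
    r=least_squares(f,list(x0)+([0] if freez else []),loss="soft_l1");return r.x,f(r.x).reshape(-1,2)
E
python3 - <<'E'
from h import *
np.set_printoptions(precision=4,suppress=True)
T,S=C["top"],C["scene"]
tp=lambda x,y:un((x,y),8,(240,170)); sp=lambda x,y:un((x,y),8,(180,165))
it=[(T,tp(40,208),(-.15,.06,.015)),(T,tp(105,475),(-.15,-.06,.015)),(T,tp(712,42),(.15,.06,.015)),(T,tp(775,305),(.15,-.06,.015)),
(T,tp(68,270),(-.16,.025,.1)),(T,tp(100,398),(-.16,-.025,.1)),(T,tp(698,130),(.095,.02,.13)),(T,tp(722,235),(.095,-.02,.13)),(T,tp(477,233),(0,0,.148)),
(S,sp(745,140),(-.16,-.025,.1)),(S,sp(755,212),(-.16,.025,.1)),(S,sp(582,93),(-.095,-.02,.13)),(S,sp(90,125),(.095,-.02,.13)),(S,sp(335,92),(0,0,.148)),(S,sp(790,450),(-.15,.06,.015)),(S,sp(35,490),(.15,.06,.015))]
x,r=fit(it,(.5,0,-1.4),True);print("stand",x,"\n",r.T)
for a,b in(((68,270),(755,212)),((100,398),(745,140)),((477,233),(335,92))): print(tri([(T,tp(*a)),(S,sp(*b))]))
tp=lambda x,y:un((x,y),14,(170,205)); sp=lambda x,y:un((x,y),14,(305,185))
it=[(T,tp(155,180),(-.014,.014,.054)),(T,tp(280,200),(.014,.014,.054)),(T,tp(258,325),(.014,-.014,.054)),(T,tp(133,305),(-.014,-.014,.054)),
(T,tp(578,262),(.08,.014,.0025)),(T,tp(548,385),(.08,-.014,.0025)),
(S,sp(612,140),(-.014,-.014,.054)),(S,sp(485,122),(.014,-.014,.054)),(S,sp(595,212),(-.014,.014,.054)),(S,sp(468,200),(.014,.014,.054)),(S,sp(168,320),(.08,.014,0.)),(S,sp(560,402),(-.015,.014,0.))]
x,r=fit(it,(.4,.25,-1.6),True);print("wedge",x,"\n",r.T)
print(tri([(T,tp(207,252)),(S,sp(540,168))]))
print(robot.observe()["qpos"])
E
```

```text
stand [ 0.51   -0.0497 -1.3187 -0.0014] 
 [[ 4.8063  4.8416  4.4216  5.0681 -0.1638 -0.5606 -1.6664 -1.5994 -0.8597
   0.064   0.8151  0.3453  1.7376  0.9545 -5.2377 -6.2773]
 [-1.0568 -0.8302 -0.7385 -0.1618  0.9983 -0.1333  0.8664 -0.1486  0.8728
   0.1947 -0.7149  0.1588  0.1863  0.4773 -1.7746  0.4053]]
(array([0.4977, 0.1102, 0.0981]), array([0.0012]))
(array([0.4454, 0.0979, 0.099 ]), array([0.0011]))
(array([ 0.5126, -0.052 ,  0.1497]), array([0.0002]))
wedge [ 0.4309  0.3273 -1.7782 -0.0018] 
 [[ 0.6523 -0.2174 -0.5309  0.331  -0.4706 -0.1269 -0.3739  0.1404 -0.5978
  -0.2323  0.1888  0.5107]
 [ 0.3077  0.6882 -0.1294 -0.5145  0.2367 -0.7123  0.4405  0.2421 -0.2476
  -0.9353  0.3866 -0.1068]]
(array([0.4313, 0.3278, 0.052 ]), array([0.0005]))
[-1.398   0.3426  1.5249  0.      1.2754 -0.146 ]
```

```bash
python3 - <<'E'
from h import *
np.set_printoptions(precision=4,suppress=True)
o=robot.observe()
from scipy.spatial.transform import Rotation as Ro
R=Ro.from_euler('xyz',o["tool_rot"]).as_matrix()
c=robot.calibration("wrist");P=np.array(c["pose"]);print(np.array(c["intrinsics"]).tolist());print("tool R",R)
print("cam in tool",R.T@(P[:3,3]-o["tool_pos"]),"\n",R.T@P[:3,:3])
T,S=C["top"],C["scene"]
tp=lambda x,y:un((x,y),8,(240,170)); sp=lambda x,y:un((x,y),8,(180,165))
it=[(T,tp(68,270),(-.16,.025,.1)),(T,tp(100,398),(-.16,-.025,.1)),(T,tp(698,130),(.095,.02,.13)),(T,tp(722,235),(.095,-.02,.13)),(T,tp(477,233),(0,0,.148)),
(S,sp(745,140),(-.16,-.025,.1)),(S,sp(755,212),(-.16,.025,.1)),(S,sp(582,93),(-.095,-.02,.13)),(S,sp(90,125),(.095,-.02,.13)),(S,sp(335,92),(0,0,.148))]
x,r=fit(it,(.5,0,-1.4),True);print("stand",x,"\n",r.T)
c,s=np.cos(x[2]),np.sin(x[2]);print("mouth",x[:2]-.095*np.array([c,s]),"yaw",x[2])
# move to ~ over ledge
tgt=np.array([.45,.03,.30]); print("d tool cm",100*R.T@(tgt-o["tool_pos"]))
E
```

```text
[[267.4167644202525, 0.0, 257.71479698810424], [0.0, 267.4167644202525, 191.65286780975867], [0.0, 0.0, 1.0]]
tool R [[-0.9496 -0.0002  0.3134]
 [-0.3134  0.0014 -0.9496]
 [-0.0002 -1.     -0.0014]]
cam in tool [-0.0842 -0.1582 -0.    ] 
 [[-0.0005  0.9503  0.3113]
 [-0.0008 -0.3113  0.9503]
 [ 1.      0.0002  0.0009]]
stand [ 0.5117 -0.0523 -1.3262  0.0003] 
 [[ 0.588   0.0849 -0.6803 -0.6991  0.009  -0.696  -0.0869 -0.5038  0.7791
  -0.0353]
 [ 0.1134 -0.9768  0.5251 -0.4542  0.3337  0.1584 -0.724   0.0321 -0.1608
   0.2366]]
mouth [0.4887 0.0399] yaw -1.3262080884781382
d tool cm [-43.6674  -7.3224 -41.2174]
```

```bash
python3 -m crank '{"xyz":[[-3.4,-0.4,-2.35],[-3.4,-0.4,-2.35],[-3.4,-0.4,-2.35],[-3.4,-0.4,-2.35],[-3.4,-0.4,-2.35],[-3.4,-0.4,-2.35],[-3.4,-0.4,-2.35],[-3.4,-0.4,-2.35],[-3.4,-0.4,-2.35],[-3.4,-0.4,-2.35],[-3.4,-0.4,-2.35],[-3.4,-0.4,-2.35],[-3.4,-0.4,-2.35],[-3.0,-0.4,-2.0],[0,0,0],[0,0,0],[0,0,0],[0,0,0],[0,0,0],[0,0,0]],"roll":[0,0,0,0,0,0,0,0,0,0,-8.5,-8.5,-8.5,-8.5,-8.5,-8.5,-8.5,-8.5,-8.5,-8.5]}' -1 30

```

```text
time: 2.1
tool_pos: [0.4803, -0.0255, 0.2823]
tool_rot: [-1.572, 0.0, -1.333]
contact_force: [-0.3, -0.5, 0.8]
opening: 0.0919
```

```bash
cat > shot.py <<'E'
import sys,pickle,cv2
from h import *
def shot(name):
    c=robot.calibration("wrist");im=robot.read_camera("wrist")
    pickle.dump((c,im),open(f"pics/{name}.pkl","wb"));cv2.imwrite(f"pics/{name}.png",cv2.resize(im[:,:,::-1],(768,576),interpolation=cv2.INTER_CUBIC));print(robot.observe()["time"])
def load(name): return pickle.load(open(f"pics/{name}.pkl","rb"))
def crop(name,x0,y0,x1,y1,s,out):
    im=load(name)[1][:,:,::-1];cv2.imwrite(f"pics/{out}.png",cv2.resize(im[y0:y1,x0:x1],None,fx=s,fy=s,interpolation=cv2.INTER_CUBIC))
if __name__=="__main__": shot(sys.argv[1])
E
python3 shot.py w1
```

```text
2.15
```

View pics/w1.png

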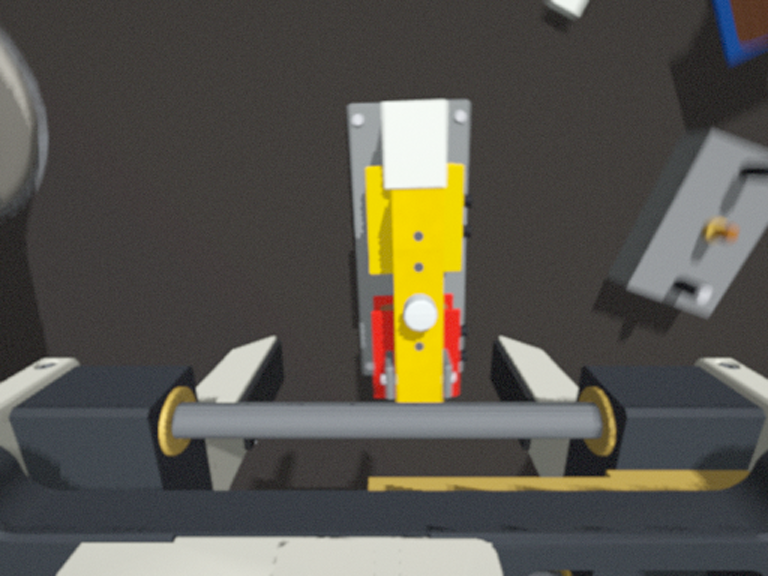

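```bash
python3 -c "
from shot import *
crop('w1',225,60,325,132,8,'c_w1a');crop('w1',225,180,325,272,8*.8,'c_w1b')"
```

```text
(no output)
```

View pics/c_w1a.png

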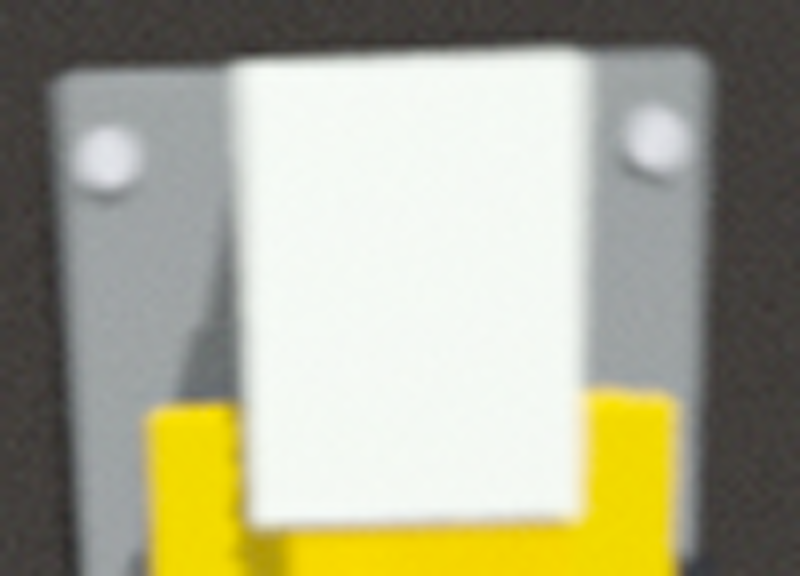

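View pics/c_w1b.png

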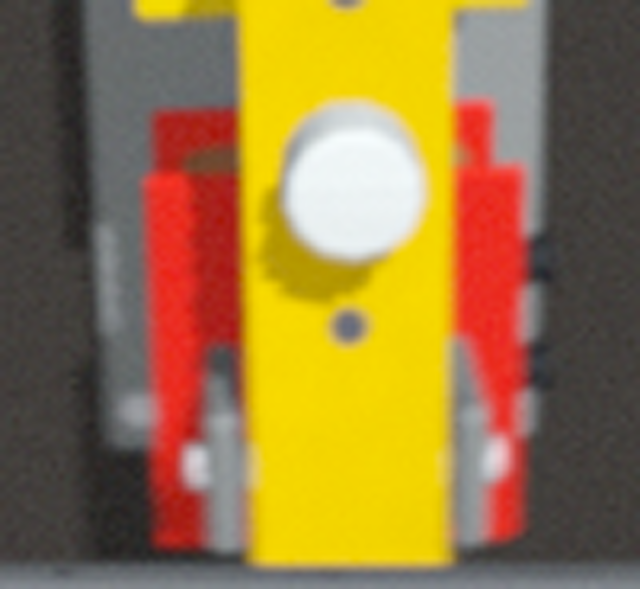

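```bash
cat > stand.py <<'E'
from shot import *
np.set_printoptions(precision=4,suppress=True)
W,_=load("w1")
a=lambda x,y:un((x,y),8,(225,60)); b=lambda x,y:un((x,y),6.4,(225,180))
itw=[(W,a(231,62),(-.16,-.025,.1)),(W,a(588,48),(-.16,.025,.1)),(W,a(248,527),(-.095,-.025,.1)),(W,a(585,520),(-.095,.025,.1)),(W,b(355,195),(0,0,.148)),(W,b(247,566),(.095,-.02,.13)),(W,b(453,566),(.095,.02,.13))]
if __name__=="__main__":
    x,r=fit(itw[:4]+itw[5:],(.51,-.05,-1.33));print("stand",x,"\n",r.T)
    c,s=np.cos(x[2]),np.sin(x[2]);print("mouth",x[:2]-.095*np.array([c,s]),"yaw",x[2])
    x,r=fit(itw[:4],(.51,-.05,-1.33));c,s=np.cos(x[2]),np.sin(x[2]);print("mouth",x[:2]-.095*np.array([c,s]),"yaw",x[2])
    T,S=C["top"],C["scene"]
    tp=lambda x,y:un((x,y),8,(240,170)); sp=lambda x,y:un((x,y),8,(180,165))
    for n,w,t,sc in(("out+y",a(588,48),(68,270),(755,212)),("out-y",a(231,62),(100,398),(745,140)),("knob",b(355,195),(477,233),(335,92))):
        print(n,tri([(W,w),(T,tp(*t)),(S,sp(*sc))]), tri([(W,w),(S,sp(*sc))]))
E
python3 stand.py
```

```text
stand [ 0.5129 -0.0522 -1.2998] 
 [[ 0.8712 -0.7038  0.6756 -1.027   1.4592 -1.1195]
 [-0.1181  0.0756 -0.7917 -1.2763  2.5196  1.713 ]]
mouth [0.4875 0.0394] yaw -1.2997668182986732
mouth [0.4877 0.0389] yaw -1.2992769023871866
out+y (array([0.4965, 0.1099, 0.0971]), array([0.0022])) (array([0.4954, 0.1093, 0.0965]), array([0.0003]))
out-y (array([0.4451, 0.097 , 0.0985]), array([0.0026])) (array([0.4446, 0.0969, 0.0982]), array([0.0025]))
knob (array([ 0.5127, -0.0519,  0.1497]), array([0.0003])) (array([ 0.5128, -0.0518,  0.1498]), array([0.]))
```

```bash
python3 - <<'E'
from stand import *
p=[onz(W,b(346.5,20),.13),onz(W,b(351,560),.13),onz(W,a(409.5,55),.1),onz(W,a(416.5,523),.1)]
for i in(0,2):
    d=p[i+1]-p[i];print(p[i],p[i+1],np.arctan2(d[1],d[0]),np.linalg.norm(d))
d=p[1]-p[2];print(np.arctan2(d[1],d[0]))
T=C["top"];tp=lambda x,y:un((x,y),8,(240,170))
for q,r in(((40,208),(712,42)),((105,475),(775,305))):
    d=onz(T,tp(*r),.015)-onz(T,tp(*q),.015);print(np.arctan2(d[1],d[0]))
print([np.linalg.norm((onz(W,b(238,20),.13)-onz(W,b(455,20),.13))),np.linalg.norm(onz(W,b(247,560),.13)-onz(W,b(454,560),.13))])
# next: view wedge; want TCP ~ 5cm ahead of nose, yaw -1.778
o=robot.observe();from scipy.spatial.transform import Rotation as Ro
R=Ro.from_euler('xyz',o["tool_rot"]).as_matrix()
g=np.array([.431,.3275]);f=np.array([np.cos(-1.778),np.sin(-1.778)])
t=np.r_[g+.08*f,.22];print(t,100*R.T@(t-o["tool_pos"]))
E
```

```text
[ 0.5055 -0.0251  0.13  ] [ 0.5371 -0.1391  0.13  ] -1.3001506168266543 0.11825690659469246
[0.47  0.102 0.1  ] [0.488  0.0383 0.1   ] -1.2952228541300173 0.06615791824503144
-1.2993483833273163
-1.3161863045301723
-1.3105884412878916
[np.float64(0.04097006916652354), np.float64(0.0435265224792201)]
[0.4145 0.2492 0.22  ] [-28.2418   6.2386   0.2995]
```

```bash
python3 -m crank '{"xyz":[[-3.5,0.75,0],[-3.5,0.75,0],[-3.5,0.75,0],[-3.5,0.75,0],[-3.5,0.75,0],[-3.5,0.75,0],[-3.5,0.75,0],[-3.5,0.75,0],[0,0,0],[0,0,0],[0,0,0],[0,0,0]],"roll":[0,0,0,0,0,0,0,0,8.5,8.5,8.5,0]}' -1 30
python3 shot.py w2; python3 -c "
from h import *
o=robot.observe();print(o['qpos'],o['tool_pos'],o['tool_rot'])"
```

```text
time: 3.35
tool_pos: [0.4161, 0.247, 0.2224]
tool_rot: [-1.571, -0.0, -1.788]
contact_force: [0.8, 0.3, -0.4]
opening: 0.0914
3.4
[ 3.77115106e-01  2.70907469e-01  1.63895298e+00 -1.08101565e-04
  1.23230371e+00  5.89345692e-01] [0.41610586 0.24694708 0.22244785] [-1.57121476e+00 -4.02401114e-04 -1.78299090e+00]
```

View pics/w2.png

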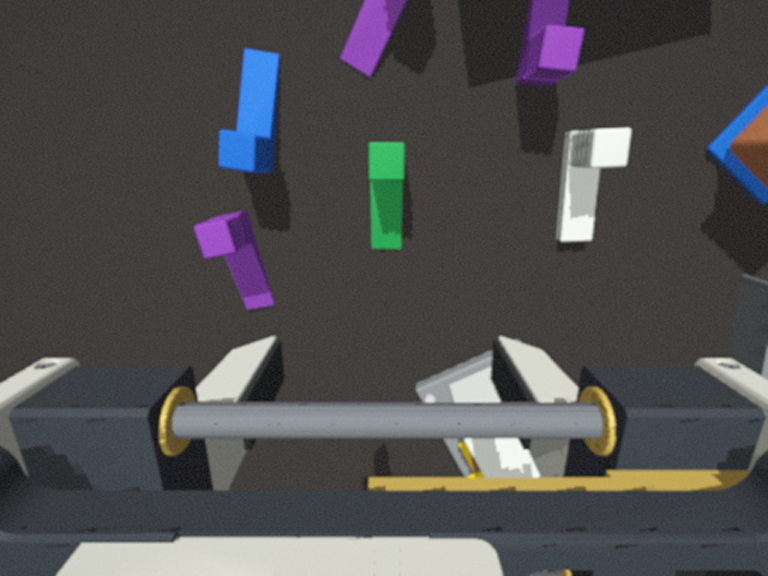

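The wrist picture shows the green wedge straight ahead, grip top at about (387,160) and nose at about (387,247). The white spacer is at (595,180), with blue and purple ones around.

```bash
python3 -c "
from shot import *
crop('w2',235,85,285,175,6.6,'c_w2')"
```

```text
(no output)
```

View pics/c_w2.png

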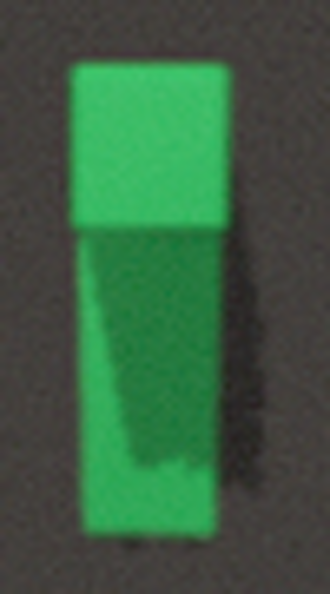

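```bash
python3 - <<'E'
from shot import *
from scipy.spatial.transform import Rotation as Ro
np.set_printoptions(precision=4,suppress=True)
W,_=load("w2");a=lambda x,y:un((x,y),6.6,(235,85))
it=[(W,a(71,63),(-.014,-.014,.054)),(W,a(230,63),(-.014,.014,.054)),(W,a(231,228),(.014,.014,.054)),(W,a(71,228),(.014,-.014,.054)),(W,a(83,535),(.08,-.014,.0025)),(W,a(216,533),(.08,.014,.0025))]
x,r=fit(it,(.43,.33,-1.78));print(x,"\n",r.T)
xz,r=fit(it,(.43,.33,-1.78),True);print(xz)
T,S=C["top"],C["scene"]
print(tri([(W,a(151,146)),(T,un((207,252),14,(170,205))),(S,un((540,168),14,(305,185)))]))
o=robot.observe();R=Ro.from_euler('xyz',o["tool_rot"]).as_matrix()
print(o["tool_rot"][2],100*R.T@(np.r_[x[:2],.016]-o["tool_pos"]), np.degrees(o["tool_rot"][2]-x[2]))
E
```

```text
[ 0.4325  0.3264 -1.7904] 
 [[-0.1114  0.1892 -0.3648  0.1611  0.4354 -0.2796]
 [ 0.0531  0.1325  0.36    0.2832 -0.8198 -0.4546]]
[ 0.4326  0.3266 -1.7904  0.004 ]
(array([0.4321, 0.3274, 0.0526]), array([0.0014]))
-1.7829909022618484 [-8.1189 20.6415 -0.0585] 0.42528342229784094
```

```bash
python3 -m crank '{"xyz":[[-2.03,2.8,0],[-2.03,2.8,0],[-2.03,2.8,0],[-2.03,2.8,0],[0,2.5,0],[0,2.5,0],[0,2,0],[0,1.6,0],[0,0.8,0],[0,0,0],[0,0,0]],"roll":[0.4,0,0,0,0,0,0,0,0,0,0]}' -1 30
python3 shot.py w3
```

```text
time: 4.5
tool_pos: [0.4343, 0.3264, 0.0172]
tool_rot: [-1.57, 0.0, -1.791]
contact_force: [-0.3, 0.7, -0.4]
opening: 0.0916
4.55
```

View pics/w3.png

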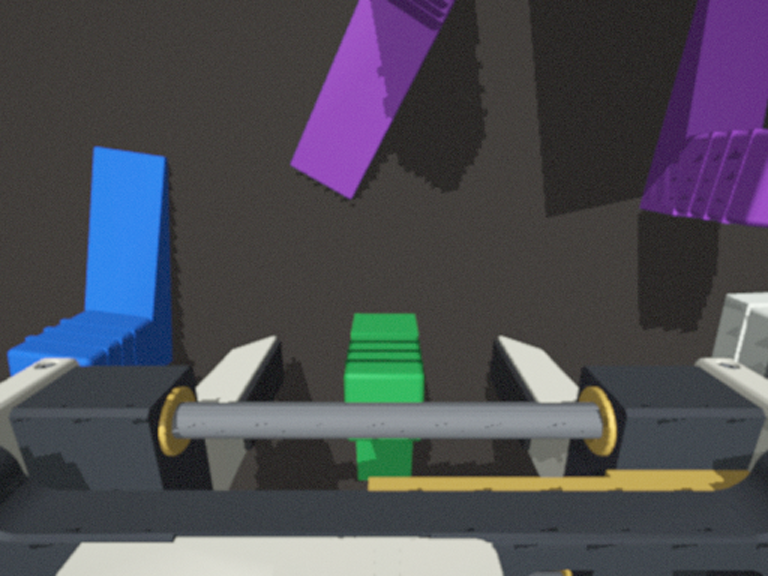

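The grip sits centred between the fingers (x about 385), so I'll close.

```bash
python3 -m crank '{"xyz":[[0,0,0],[0,0,0],[0,0,0],[0,0,0],[0,0,0],[0,0,0],[0,0,0],[0,0,0]],"roll":[0,0,0,0,0,0,0,0]}' 1 35
python3 shot.py w4
```

```text
time: 5.35
tool_pos: [0.4339, 0.3262, 0.0166]
tool_rot: [-1.571, -0.0, -1.791]
contact_force: [-0.7, -1.1, -0.3]
opening: 0.0321
5.4
```

View pics/w4.png

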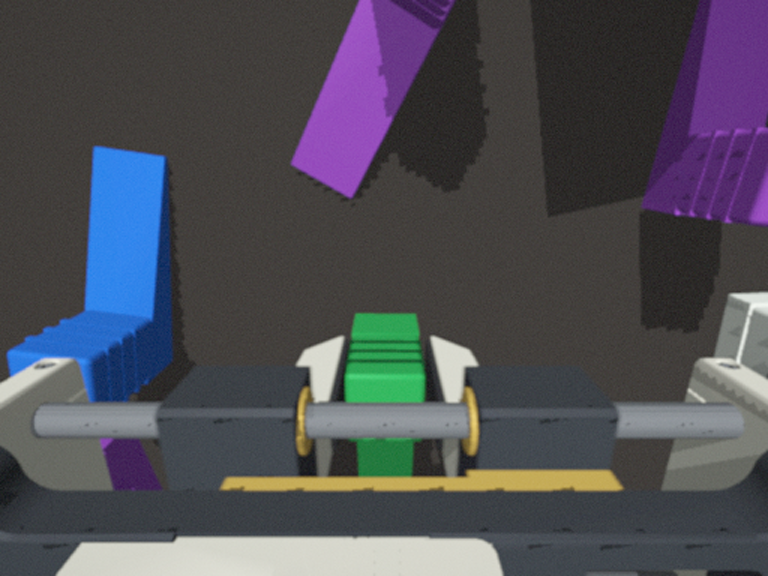

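```bash
python3 -m crank '{"xyz":[[0,0,0],[0,0,0],[0,0,0]],"roll":[0,0,0]}' 1 35
python3 shot.py w5; python3 -c "
from shot import *
crop('w5',190,190,330,290,5.5,'c_w5')"
```

```text
time: 5.7
tool_pos: [0.4338, 0.3262, 0.0166]
tool_rot: [-1.571, -0.0, -1.791]
contact_force: [0.0, 0.6, -0.7]
opening: 0.0279
5.75
```

View pics/c_w5.png

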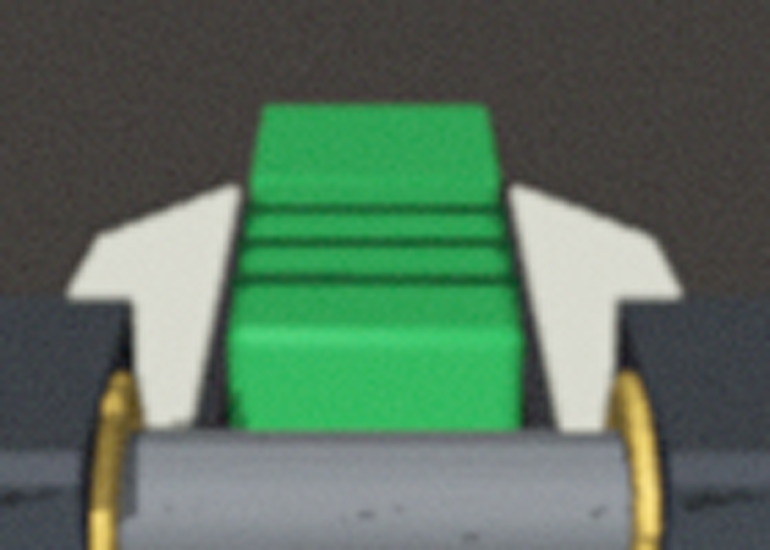

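```bash
cat > rel.py <<'E'
from shot import *
from scipy.spatial.transform import Rotation as Ro
np.set_printoptions(precision=4,suppress=True)
M=np.array([.488,.039,.1]);YAW=-1.302
E
python3 - <<'E'
from rel import *
W,_=load("w5");a=lambda x,y:un((x,y),5.5,(190,190))
o=robot.observe();R=Ro.from_euler('xyz',o["tool_rot"]).as_matrix()
for uv,z in((a(376,103),0),(a(375,330),.054)):
    p=onz(W,uv,z);print(p,1000*R.T@(p-o["tool_pos"]))
# staging: nose 13 mm behind mouth; tool = grip offset dx in tool x
f=np.array([np.cos(YAW),np.sin(YAW),0])
print("staging grip",M-.093*f)
print(o["qpos"],o["tool_rot"])
E
```

```text
[ 0.4368  0.3407 -0.    ] [-14.8275  16.6367  -0.2552]
[0.4364 0.3396 0.054 ] [-13.6409 -37.3631  -0.3786]
staging grip [0.4633 0.1287 0.1   ]
[ 0.5036  0.6281  1.7133 -0.0001  0.8004  0.7241] [-1.5709 -0.0001 -1.7913]
```

```bash
python3 -m crank '{"xyz":[[0,-2,0],[0,-3.5,0],[0,-3.5,0],[0,-3.5,0],[0,-3,0],[2.5,0,-0.3],[3.0,0,-0.4],[3.0,0,-0.4],[3.0,0,-0.4],[3.0,0,-0.4],[3.0,0,-0.3],[2.3,0,-0.2],[0,0,0],[0,0,0]],"roll":[0,-7,-7,-7,-7,0,0,0,0,0,0,0,0,0]}' 1 35
python3 shot.py w6;python3 - <<'E'
from rel import *
for n in("scene","top"):
    im=robot.read_camera(n);np.save(f"pics/{n}1.npy",im)
    b=(125,105,325,255) if n=="scene" else (180,130,330,240)
    cv2.imwrite(f"pics/{n}1.png",cv2.resize(im[b[1]:b[3],b[0]:b[2],::-1],None,fx=4 if n=="scene" else 5,fy=4 if n=="scene" else 5,interpolation=cv2.INTER_CUBIC))
E
```

```text
time: 7.15
tool_pos: [0.4631, 0.1288, 0.1716]
tool_rot: [-1.571, 0.0, -1.304]
contact_force: [0.7, 1.2, -1.6]
opening: 0.0279
7.2
```

View pics/w6.png

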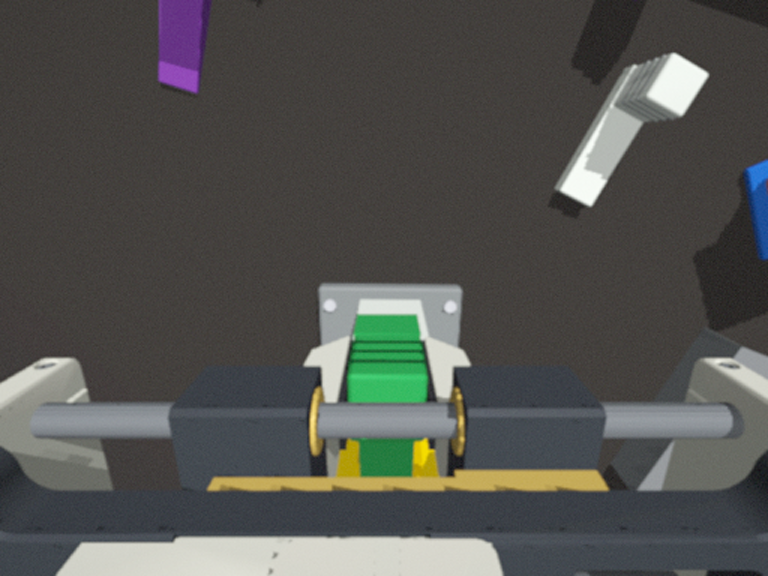

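View pics/scene1.png

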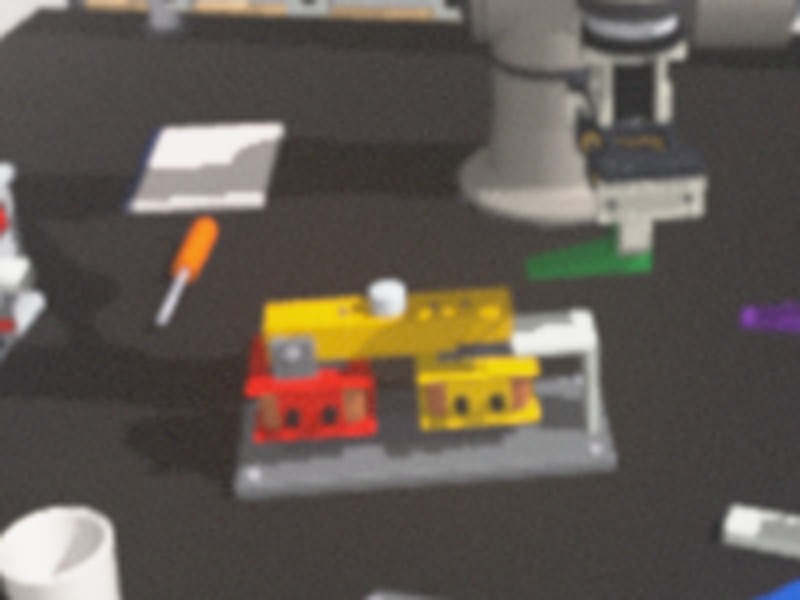

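View pics/top1.png

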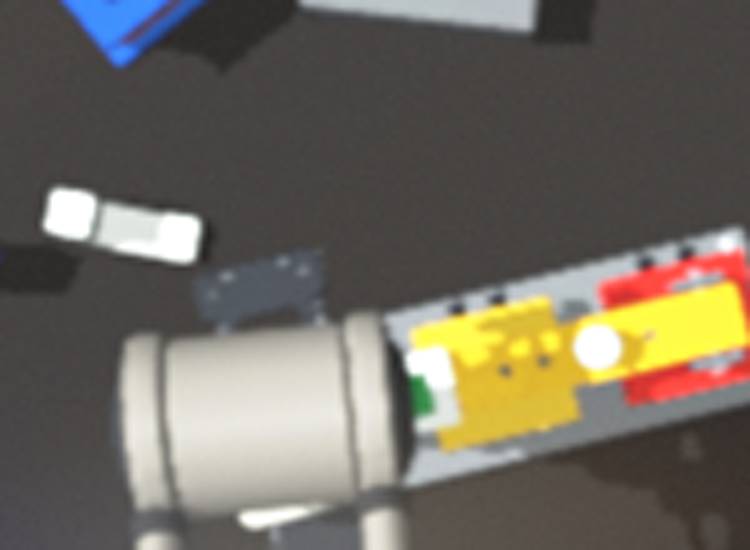

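```bash
python3 -c "
from shot import *
crop('w6',200,180,320,270,6.6,'c_w6')
import numpy as np,cv2
t=np.load('pics/top1.npy')[:,:,::-1];cv2.imwrite('pics/c_t1.png',cv2.resize(t[180:235,245:310],None,fx=10,fy=10,interpolation=cv2.INTER_CUBIC))"
```

```text
(no output)
```

View pics/c_w6.png

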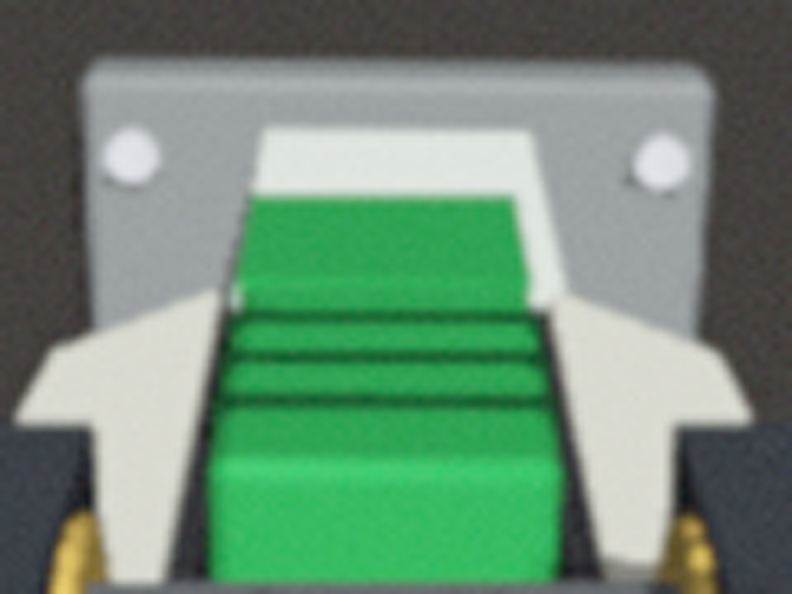

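View pics/c_t1.png

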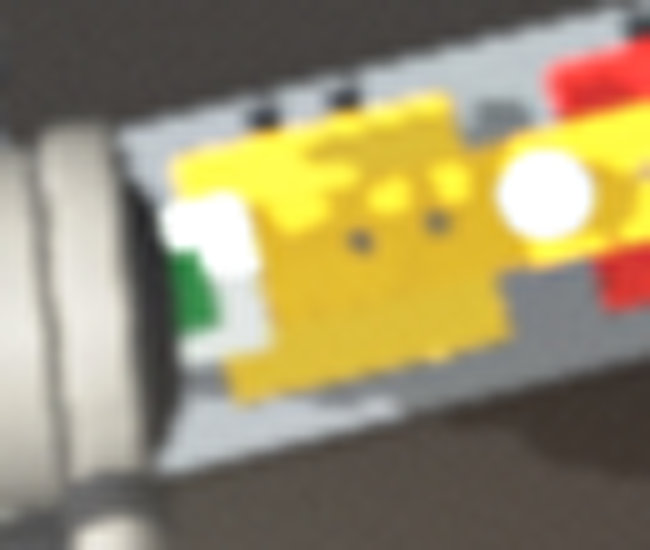

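```bash
python3 - <<'E'
from rel import *
W,_=load("w6");a=lambda x,y:un((x,y),6.6,(200,180))
o=robot.observe();f=np.array([np.cos(YAW),np.sin(YAW),0]);l=np.array([-f[1],f[0],0])
def pr(n,p): d=p-M;print(n,p,"rel mouth mm: x %.1f y %.1f z %.1f"%(1000*d@f,1000*d@l,1000*d[2]))
pr("tcp",o["tool_pos"])
pr("wedge back",onz(W,a(381,196),o["tool_pos"][2]-.0166))
pr("leg bottom",onz(W,a(398.5,130),.015))
pr("screws",onz(W,a(396,158),.017)); pr("base",onz(W,a(398,75),.015))
p1,p2=onz(W,a(131,155),.017),onz(W,a(661,162),.017);d=p2-p1;print(np.arctan2(d[1],d[0])-np.pi/2)
T,S=C["top"],C["scene"];t=lambda x,y:un((x,y),10,(245,180));s=lambda x,y:un((x,y),4,(125,105))
uz=o["tool_pos"][2]-.0166
pr("nose top",onz(T,t(208,288),uz+.0025)); pr("nose tri",tri([(T,t(208,288)),(S,s(526,263))])[0])
# edge of yoke as seen by top: ledge/yoke boundary midpoint 
pr("ledge in",onz(T,t(262,270),.1))
pr("ledge w1",onz(load("w1")[0],un((416.5,523),8,(225,60)),.1)); pr("knob",np.array([.5127,-.0519,.1497]))
E
```

```text
tcp [0.4629 0.1297 0.1716] rel mouth mm: x -94.1 y -0.1 z 71.6
wedge back [0.4585 0.1424 0.155 ] rel mouth mm: x -107.6 y -1.0 z 55.0
leg bottom [0.4726 0.1019 0.015 ] rel mouth mm: x -64.8 y 1.9 z -85.0
screws [0.4735 0.0971 0.017 ] rel mouth mm: x -59.9 y 1.4 z -83.0
base [0.4696 0.1125 0.015 ] rel mouth mm: x -75.7 y 1.8 z -85.0
-1.3172832469393263
nose top [0.4808 0.0541 0.1575] rel mouth mm: x -16.5 y -2.9 z 57.5
nose tri [0.481  0.0529 0.1591] rel mouth mm: x -15.3 y -3.1 z 59.1
ledge in [0.4879 0.0366 0.1   ] rel mouth mm: x 2.2 y -0.8 z 0.0
ledge w1 [0.488  0.0383 0.1   ] rel mouth mm: x 0.7 y -0.1 z -0.0
knob [ 0.5127 -0.0519  0.1497] rel mouth mm: x 94.2 y -0.3 z 49.7
```

```bash
python3 -m crank '{"xyz":[[0,1.0,0.15],[0,1.5,0],[0,1.5,0],[0,0.8,0],[0,0.3,0],[0,0.1,0],[0,0,0],[0,0,0]],"roll":[0,0,0,0,0,0,0,0]}' 1 35
python3 -m crank '{"xyz":[[0,0.05,0],[0,0.05,0],[0,0,0]],"roll":[0,0,0]}' 1 35
python3 -m crank '{"xyz":[[0,0.05,0],[0,0.05,0],[0,0,0]],"roll":[0,0,0]}' 1 35
```

```text
time: 8.1
tool_pos: [0.465, 0.1294, 0.1202]
tool_rot: [-1.57, -0.0, -1.303]
contact_force: [1.3, 0.4, -1.2]
opening: 0.0275
time: 8.4
tool_pos: [0.4647, 0.1293, 0.1188]
tool_rot: [-1.571, -0.0, -1.303]
contact_force: [-0.3, 0.6, -1.3]
opening: 0.0277
time: 8.7
tool_pos: [0.4646, 0.1293, 0.1176]
tool_rot: [-1.571, -0.0, -1.303]
contact_force: [-0.5, 1.0, -0.8]
opening: 0.0278
```

```bash
python3 -m crank '{"xyz":[[0,0.05,0],[0,0.05,0],[0,0,0]],"roll":[0,0,0]}' 1 35
python3 -m crank '{"xyz":[[0,0.05,0],[0,0,0]],"roll":[0,0]}' 1 35
python3 -m crank '{"xyz":[[0,0.05,0],[0,0,0]],"roll":[0,0]}' 1 35
```

```text
time: 9.0
tool_pos: [0.4646, 0.1294, 0.1167]
tool_rot: [-1.571, -0.0, -1.303]
contact_force: [0.1, 0.5, -2.0]
opening: 0.0278
time: 9.2
tool_pos: [0.4647, 0.1294, 0.1166]
tool_rot: [-1.571, -0.0, -1.303]
contact_force: [-2.1, 1.1, 3.9]
opening: 0.0278
time: 9.4
tool_pos: [0.4647, 0.1294, 0.1165]
tool_rot: [-1.57, -0.0, -1.303]
contact_force: [-3.6, 0.3, 8.4]
opening: 0.028
```

```bash
python3 -m crank '{"xyz":[[0,-0.03,0],[0,0,0]],"roll":[0,0]}' 1 35
python3 shot.py w7;python3 - <<'E'
from rel import *
im=robot.read_camera("scene");np.save("pics/scene2.npy",im)
cv2.imwrite("pics/scene2.png",cv2.resize(im[165:215,230:310,::-1],None,fx=9,fy=9,interpolation=cv2.INTER_CUBIC))
im=robot.read_camera("top");np.save("pics/top2.npy",im)
cv2.imwrite("pics/top2.png",cv2.resize(im[180:235,245:310,::-1],None,fx=10,fy=10,interpolation=cv2.INTER_CUBIC))
crop('w7',200,180,320,270,6.6,'c_w7')
E
```

```text
time: 9.6
tool_pos: [0.4647, 0.1294, 0.1165]
tool_rot: [-1.57, -0.0, -1.303]
contact_force: [-2.6, 0.0, 7.0]
opening: 0.0275
9.65
```

View pics/scene2.png

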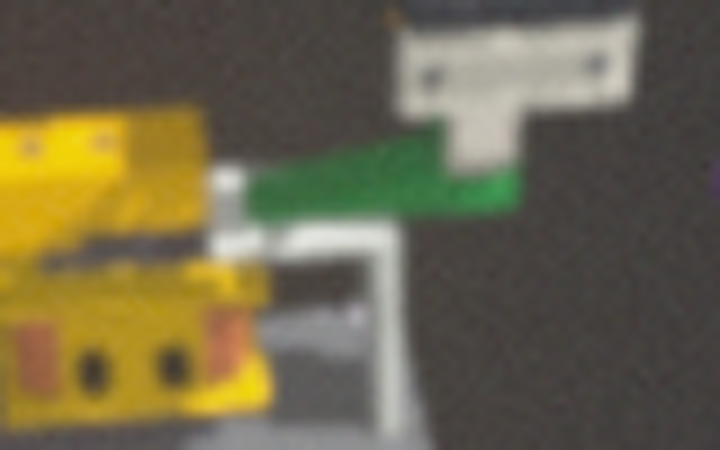

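View pics/top2.png

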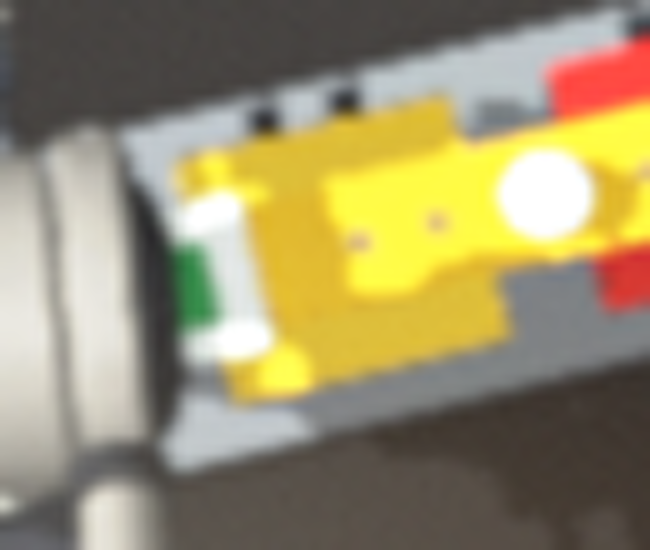

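View pics/c_w7.png

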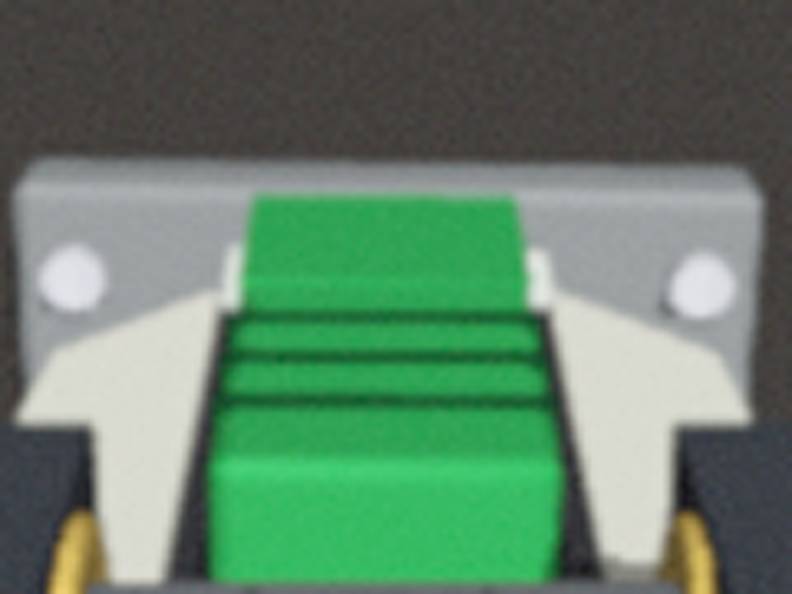

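```bash
python3 - <<'E'
from rel import *
o=robot.observe();f=np.array([np.cos(YAW),np.sin(YAW),0]);l=np.array([-f[1],f[0],0])
def pr(n,p): d=p-M;print(n,p,"rel mouth mm: x %.1f y %.1f z %.1f"%(1000*d@f,1000*d@l,1000*d[2]))
T,S=C["top"],C["scene"];t=lambda x,y:un((x,y),10,(245,180));s=lambda x,y:un((x,y),9,(230,165))
pr("tcp",o["tool_pos"])
pr("nose top",onz(T,t(211,285),.1025)); pr("nose scene +y corner",onz(S,s(247,220),.1))
pr("ledge in top",onz(T,t(262,275),.1));pr("ledge in+y scene",onz(S,s(211,256),.1));pr("yoke top end -y",onz(S,s(203,108),.13));pr("ledge out+y scene",onz(S,s(400,222),.1));print(o["contact_force"])
E
```

```text
tcp [0.4647 0.1294 0.1165] rel mouth mm: x -93.4 y 1.5 z 16.5
nose top [0.4827 0.0532 0.1025] rel mouth mm: x -15.1 y -1.3 z 2.5
nose scene +y corner [0.4953 0.0552 0.1   ] rel mouth mm: x -13.7 y 11.3 z -0.0
ledge in top [0.4862 0.0366 0.1   ] rel mouth mm: x 1.8 y -2.3 z 0.0
ledge in+y scene [0.52   0.0467 0.1   ] rel mouth mm: x 1.1 y 32.9 z -0.0
yoke top end -y [0.4708 0.0363 0.13  ] rel mouth mm: x -1.9 y -17.3 z 30.0
ledge out+y scene [0.4901 0.1086 0.1   ] rel mouth mm: x -66.5 y 20.5 z -0.0
[-3.0018  0.4033  7.607 ]
```

```bash
python3 -m crank '{"xyz":[[0.2,0,0],[0.3,0,0],[0.3,0,0],[0.3,0,0],[0.3,0,0],[0.3,0,0],[0.3,0,0],[0.2,0,0],[0.2,0,0],[0,0,0],[0,0,0]],"roll":[0,0,0,0,0,0,0,0,0,0,0]}' 1 35
python3 -c "
from rel import *
im=robot.read_camera('scene');np.save('pics/scene3.npy',im)
cv2.imwrite('pics/scene3.png',cv2.resize(im[165:215,230:310,::-1],None,fx=9,fy=9,interpolation=cv2.INTER_CUBIC))"
```

```text
time: 10.85
tool_pos: [0.4717, 0.1066, 0.1166]
tool_rot: [-1.569, 0.0, -1.303]
contact_force: [-0.0, 2.2, 5.3]
opening: 0.0278
```

View pics/scene3.png

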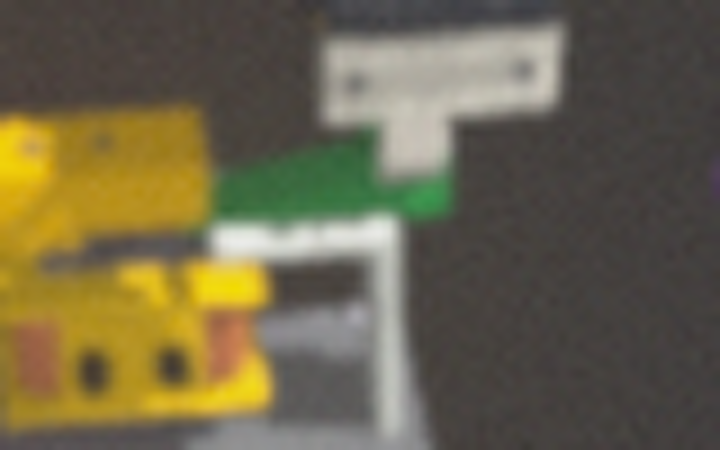

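The wedge's nose is now under the yoke and the yoke is still down. Next I'll push on and watch the force.

```bash
for i in 1; do :; done
python3 -m crank '{"xyz":[[0.2,0,0],[0.2,0,0],[0,0,0]],"roll":[0,0,0]}' 1 35
python3 -m crank '{"xyz":[[0.2,0,0],[0.2,0,0],[0,0,0]],"roll":[0,0,0]}' 1 35
python3 -m crank '{"xyz":[[0.2,0,0],[0.2,0,0],[0,0,0]],"roll":[0,0,0]}' 1 35
```

```text
time: 11.2
tool_pos: [0.4728, 0.1028, 0.1166]
tool_rot: [-1.569, 0.0, -1.303]
contact_force: [-0.4, 2.9, 5.5]
opening: 0.0279
time: 11.5
tool_pos: [0.4738, 0.099, 0.1166]
tool_rot: [-1.569, 0.001, -1.303]
contact_force: [-0.4, 3.1, 5.2]
opening: 0.0281
time: 11.8
tool_pos: [0.4745, 0.0959, 0.1166]
tool_rot: [-1.569, 0.002, -1.303]
contact_force: [-1.5, 7.3, 6.4]
opening: 0.0276
```

```bash
python3 -m crank '{"xyz":[[0.2,0,0],[0.2,0,0],[0,0,0]],"roll":[0,0,0]}' 1 40
python3 -m crank '{"xyz":[[0.2,0,0],[0.2,0,0],[0,0,0]],"roll":[0,0,0]}' 1 40
python3 -m crank '{"xyz":[[0.15,0,0],[0,0,0],[0,0,0]],"roll":[0,0,0]}' 1 40
python3 shot.py w8;python3 -c "
from rel import *
im=robot.read_camera('scene');np.save('pics/scene4.npy',im)
cv2.imwrite('pics/scene4.png',cv2.resize(im[160:215,180:310,::-1],None,fx=6,fy=6,interpolation=cv2.INTER_CUBIC))
crop('w8',200,180,320,270,6.6,'c_w8')
o=robot.observe();f=np.array([np.cos(YAW),np.sin(YAW),0]);print((o['tool_pos']-M)@f,o['contact_force'])
"
```

```text
time: 12.1
tool_pos: [0.4756, 0.0921, 0.1166]
tool_rot: [-1.569, 0.002, -1.303]
contact_force: [-1.4, 7.8, 6.7]
opening: 0.0279
time: 12.4
tool_pos: [0.4766, 0.0882, 0.1166]
tool_rot: [-1.569, 0.002, -1.303]
contact_force: [-1.6, 6.4, 6.6]
opening: 0.0281
time: 12.7
tool_pos: [0.477, 0.0869, 0.1166]
tool_rot: [-1.569, 0.002, -1.303]
contact_force: [-2.1, 8.1, 7.3]
opening: 0.0279
12.75
-0.04909792971239365 [-2.1808  7.5575  6.4637]
```

View pics/scene4.png

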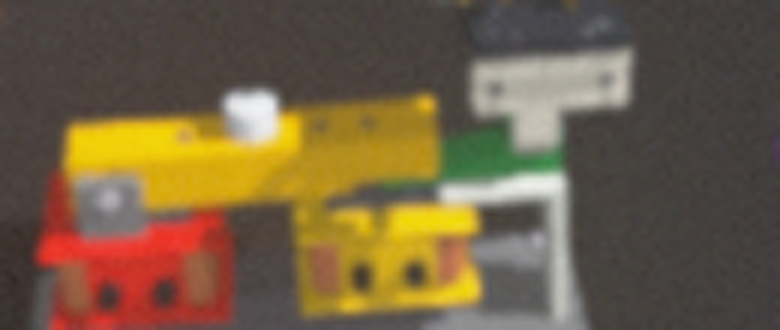

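View pics/c_w8.png

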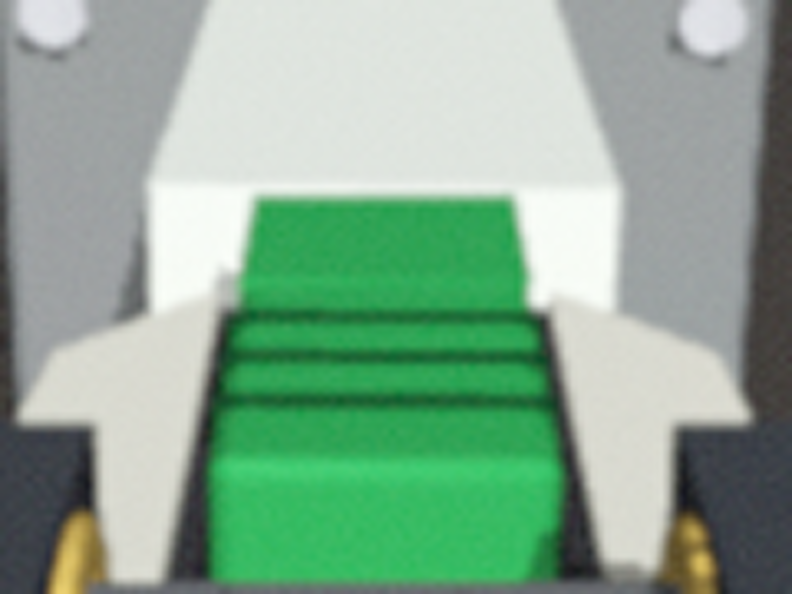

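```bash
python3 -m crank '{"xyz":[[0.15,0,0],[0,0,0],[0,0,0],[0,0,0],[0,0,0]],"roll":[0,0,0,0,0]}' 1 40
python3 shot.py w9;python3 - <<'E'
from rel import *
im=robot.read_camera('scene');np.save('pics/scene5.npy',im)
a=np.load('pics/scene3.npy');g=lambda i:cv2.cvtColor(i,cv2.COLOR_RGB2GRAY).astype(np.float32)
o=robot.observe();f=np.array([np.cos(YAW),np.sin(YAW),0]);l=np.array([-f[1],f[0],0]);print((o['tool_pos']-M)@f,(o['tool_pos']-M)@l,o['contact_force'],o['tool_rot'],o['qvel'])
# edge position of yoke top-rear edge near free end: vertical subpixel per column vs. angles
for n in(0,2,3,4,5):
    b=np.load(f'pics/scene{n}.npy').astype(float)
    def edge(c0,c1,r0,r1):
        p=b[r0:r1,c0:c1,0].mean(1)  # red channel: dark->yellow
        d=np.clip(np.diff(p),0,None);return r0+.5+(d*np.arange(len(d))).sum()/d.sum()
    print(n,"free-end top edge row",round(edge(242,251,170,183),2),"hinge end",round(edge(193,202,174,186),2))
x=np.array([[0,0,.13],[0,0,.133]])+np.r_[M[:2]-.02*l[:2],0]
print(proj(C["scene"],x))
crop('w9',200,180,320,270,6.6,'c_w9')
cv2.imwrite('pics/scene5.png',np.vstack([cv2.resize(q[165:205,185:290,::-1],None,fx=7,fy=7,interpolation=cv2.INTER_CUBIC) for q in(a,im)]))
E
```

```text
time: 13.3
tool_pos: [0.4774, 0.0855, 0.1166]
tool_rot: [-1.569, 0.002, -1.303]
contact_force: [-2.1, 7.8, 6.1]
opening: 0.0279
13.35
-0.04761851652927231 0.0021044133629346626 [-2.4379  8.8137  7.0684] [-1.569   0.0018 -1.3027] [ 0.0001 -0.     -0.0018  0.0005 -0.0003  0.0011]
0 free-end top edge row 176.34 hinge end 179.69
2 free-end top edge row 176.95 hinge end 179.77
3 free-end top edge row 176.7 hinge end 179.74
4 free-end top edge row 176.27 hinge end 179.76
5 free-end top edge row 176.0 hinge end 179.75
[[251.4242 176.1863]
 [251.3918 175.3665]]
```

View pics/scene5.png

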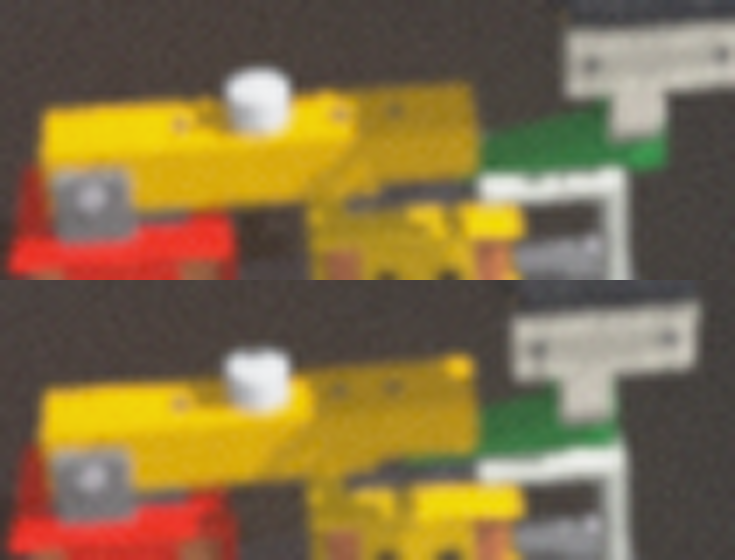

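View pics/c_w9.png

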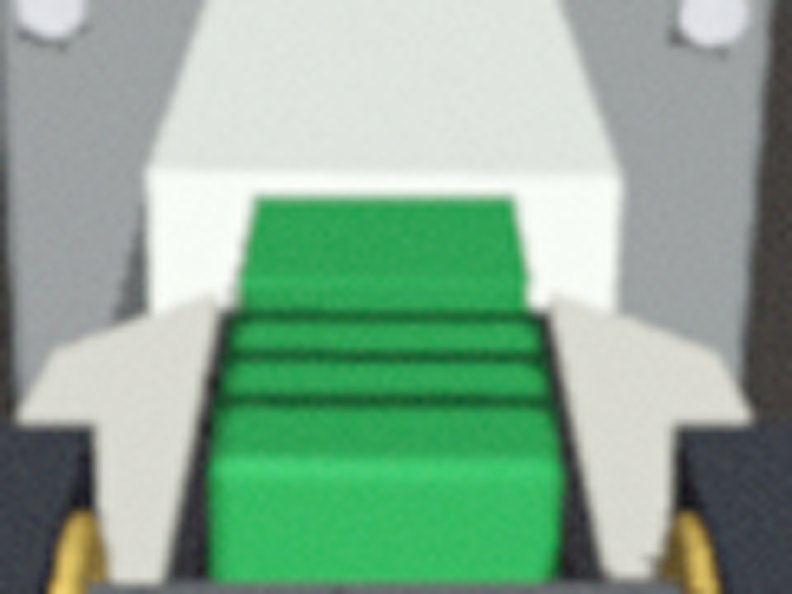

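```bash
python3 -c "
from cell import robot
print(robot.hand_in()); o=robot.observe();print(o['time'],o['tool_pos'],o['contact_force'],o['opening'])"
```

```text
the job is handed in; nothing more can be done
None
the job is handed in; nothing more can be done
```

I gripped the green wedge, set it flat on the ledge, and pushed it under the free end of the yoke. I handed in at about 13.4 s, still gripping it; no verdict was reported.

**Last checks before handing in**
- **Wedge position:** the nose is about 32 mm past the mouth and about 2 mm off its middle by my stand estimate. It looks centred on the ledge in the wrist picture. It did not slip in the grip during the push.
- **Flatness:** the tool is upright to within 0.002 rad, and the wedge met the core at the expected height (underside at 100 mm). It presses down with about 7 N and pushes in with about 9 N.
- **Yoke:** in the scene camera, the top edge of its free end rose 0.7–0.95 pixels while the hinge end stayed put. That is about 2.6–3.4 mm of rise; the wedge slope predicts about 3 mm.
- **Clearance:** the fingers are about 47 mm behind the yoke's end, and I saw no contact with the yoke. Nothing else on the bench appeared to move, though I did not measure this.

**What disagreed**
- The first stand direction from the scene and top cameras was -1.326 rad, against -1.30 rad from the wrist camera. I used about -1.30.
- The base corners did not fit a base centred on the stand's origin, so I left them out.
- The top camera put the nose up to 3 mm to one side. I split that with a 1.5 mm shift.

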